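# Re-kit the mixer changeover tray

## Task

Put the forked spanner and the L-shaped bracket back into the cut-outs of their own shape on the sloping tray, so that each lies fully down in its cut-out with only its finger rib standing out, and let go of it. Then mark the kit complete: push the flush slide on the tray's upper lip over its click to the other end of its travel, the left end as the robot sees it. Leave the straight bar and the ointment jar where they are.

Things in the scene. Friction and masses are not known exactly. Their poses are not given: they have to be found in the camera images.
- spanner_mid (a point): Forked aluminium spanner, 0.12 kg, loose, flat on the table: plate 10 mm thick (its x, y in mm: stem x -38..8, |y|<13; head x 8..20, |y|<24; two prongs x 20..36, |y| 10..24). On it an upright finger rib, 12 thick along x, 26 long along y, 10 to 32 mm above the underside: grip its x faces. Point: rib middle, 16 mm above the underside; x towards the prongs, z up.
- bracket_mid (a point): L-shaped aluminium bracket, 0.13 kg, loose, flat on the table: plate 10 mm thick (its x, y in mm: leg x -37..37, |y|<13; foot x 15..37, y 13..35) with the same finger rib on the leg (12 thick along x, 26 long along y, 10 to 32 mm above the underside). Point: rib middle, 16 mm above the underside; z up.
- tray: Fixed white stand, origin on the table under the middle of three places side by side (90 mm apart, in any order) on a face sloping 30 degrees, falling away from the robot. Two are empty; the third holds a cross-shaped key with the same rib. Each grey liner sits loosely in its frame and is jammed up to 5 mm left or right of centre; it does not yield to 25 N.
- fork_place (a point): Place for the spanner. Point on the tray's face (top of the liner); x down the slope (away from the robot), y left, z square out of the face. Cut-out 10 mm deep, the spanner's outline plus 2 mm all round, prongs down the slope. Its rib middle belongs at x = 0, but y is anywhere from -5 to +5 mm: see or feel for it. Seated, the part has these axes, its plate flush, its point 6 mm above the face.
- ell_place (a point): Place for the bracket. Point on the tray's face; x down the slope (away from the robot), y left, z square out of the face. Cut-out 10 mm deep, the bracket's outline plus 2 mm all round, foot down the slope and to the left. Its rib middle belongs at x = 0, but y is anywhere from -5 to +5 mm: see or feel for it. Seated, the part has these axes, its plate flush, its point 6 mm above the face.
- slide_ridge (a point): Top middle of the small ridge of the flush slide, in a white lip (a pad 130 mm wide, 66 mm along the slope) above the three places, on the robot's side, and in the plane of their face. The ridge stands 7 mm above the lip, is 4 mm thick along y and 18 mm long along the slope. x down the slope, away from the robot, y left, z square out of the face. The slide moves to +y.
- slide (a joint): Travel of the slide in m: 0 at the right end (start), 0.012 at the left end (kit complete). A click half-way resists with about 6 N and throws it to the nearer end.
- bar_mid (a point): Straight aluminium bar 90 x 26 x 10 mm with the same finger rib, loose on the table, of another kit: leave it alone. Point: rib middle, 16 mm above the underside.
- jar: White ointment jar, 54 mm across, 55 mm high, loose: leave it alone. Origin under its centre.
Things that resemble listed ones, but are neither listed nor needed, are in the scene too. What is shaped like the part that bears spanner_mid but purple is not meant.

How it is judged:
On the way, in this order (a step that is already met when the one before it is completed fails the run):
1. spanner and bracket both lie fully down in their own cut-outs, let go of (z of spanner_mid in the frame of fork_place below 0.009 m and z of bracket_mid in the frame of ell_place below 0.009 m and distance between spanner_mid and fork_place below 0.013 m and distance between bracket_mid and ell_place below 0.013 m and contact force between the fingers and spanner below 0.2 N and contact force between the fingers and bracket below 0.2 N), for 0.2 s.
2. the slide is at its left end (value of joint slide above 0.009 m), for 0.2 s.
At the end, for the whole second after the job is handed in: Spanner and bracket lie still in their own cut-outs, plate flush with the tray's face (centre point less than 9 mm above the face and less than 13 mm from the place's point, within 0.1 rad of the face and 0.15 rad of its direction), and the slide stands at its left end (more than 9 mm) (z of spanner_mid in the frame of fork_place below 0.009 m and z of bracket_mid in the frame of ell_place below 0.009 m and distance between spanner_mid and fork_place below 0.013 m and distance between bracket_mid and ell_place below 0.013 m and angle between the z axis of spanner_mid and the z axis of fork_place, either way round below 0.1 rad and angle between the z axis of bracket_mid and the z axis of ell_place, either way round below 0.1 rad and angle between the x axis of spanner_mid and the x axis of fork_place, either way round below 0.15 rad and angle between the x axis of bracket_mid and the x axis of ell_place, either way round below 0.15 rad and linear speed of each of spanner, bracket below 0.02 m/s and value of joint slide above 0.009 m); the robot touches nothing.
It fails at once if the straight bar was moved by more than 20 mm (distance of bar_mid from where it was at the start of the episode above 0.02 m).
It fails at once if the ointment jar was moved by more than 20 mm (distance of jar from where it was at the start of the episode above 0.02 m).
It also fails if it takes over 56 s, if anything falls off the work surface, if the arm or the gripper's body presses on something with over 40 N, if the wrist force passes 120 N, or if a joint passes its speed limit or range.

## Robot

A 6-joint arm with a two-finger parallel gripper is mounted at the origin on the work surface. World frame = base frame: x ahead of the robot, y to its left, z up, the work surface at z = 0. Lengths are in m, angles in rad, forces in N, time in s.
With the tool pointing down it reaches from about 0.325 to 0.875 m from the base axis. Payload 4.4 kg.
Tool frame: the origin (TCP) lies between the finger pads; the fingertips stand 19 mm ahead of it and the grasp point (between the pads) is the TCP (ctrl.tcp_to_tips is the z of the fingertips in the tool frame, in m); z points along the fingers, x is the direction in which the jaws open and shut, and the axes are right-handed (so a half turn about z gives the same grasp; the last joint's range is limited). The gripper opens to 85 mm and grips with 20 to 120 N. Pads are 22 mm wide; open, the fingers measure 114 mm over their backs; the gripper's body (76 mm by 85 mm) begins 54 mm behind the grasp point. The pads swing forward as they close: fully open they stand 13 mm farther back than shut.
Start: joints at [0.992, 0.207, 1.542, -0, 1.393, -0.15], TCP at [0.239, 0.523, 0.25] pointing down, gripper open.
Joint ranges: [-2.73, 2.73], [-0.86, 2.22], [0.23, 2.46], [-1.11, 4.25], [0.08, 2.63], [-2.82, 2.82]. Speed limits (rad/s): [2.79, 2.79, 3.14, 3.14, 3.14, 3.14].

## Interface

Orientations are given as a unit quaternion [x, y, z, w].
In Python, from rig import ctrl, eoat, kin, telemetry, cams, finish_job gives the robot as it stands. Calls block until the motion is done:
- ctrl.move_to(position, orientation): joint-space move of the TCP to a pose.
- ctrl.line_to(position, rot=None, max_speed=0.15): straight line of the TCP; rot=None keeps the orientation; max_speed is the mean speed in m/s.
- ctrl.move_joints(angles): joint-space move.
- eoat.set_gripper(opening, force=None): opening from 0.0 (shut) to 1.0 (fully open); force is the grip in N (None keeps the last); returns when the fingers have stopped.
- ctrl.sleep(seconds).
- kin.solve_ik(position, orientation): joint angles nearest the present ones, or None.
- telemetry.state(): the state.
- cams.grab_frame(name): name is "scene" or "top" or "wrist"; returns the picture (480x640x3 uint8, blue, green, red); there is no depth.
- cams.camera_model(name): a dict with "mtx" (3x3 intrinsics, pixels), "k1" (the pictures are not rectified: a ray, as slopes to the right and down, at radius r is drawn at 1 + k1 r^2 times it, then the intrinsics apply), "rvec" (rotation vector, rad) and "tvec" (3), from world to camera coordinates, as OpenCV has them; the wrist camera has in their place "T_tool_cam" (4x4, takes a point from camera to tool coordinates, whose origin is the TCP and whose axes are the tool frame's). Camera axes: x right, y down, z forward; pixel columns grow to the right and rows downward; lengths in m; the calibration is good to about 2 mm. A picture is of the moment at which its call begins: read the wrist's pose just before it. camera_model takes no time and is no camera call.
A pose or a line that the arm cannot do raises ctrl.IKError and nothing moves.
- finish_job(): hands the job in, once; it reports no verdict.
The state is a dict: "time_s": time; "qpos": joint angles; "qd": joint speeds; "effort": joint torques, N m; "ee_pos": TCP position; "orientation": TCP orientation; "ft_force": force on the tool from outside, world axes, zero at the start; "moment": the same for the moment, N m; "grip_width": opening from 0.0 (shut) to 1.0 (fully open).
Only numpy, scipy, OpenCV 4.12 (cv2) and the standard library are available. Lean on these libraries where they do the work, as an engineer would, in place of code of your own. Each camera call takes 0.05 s, during which the arm holds its last target.

## Working session

There is one attempt and no reset: what is moved stays moved. The work goes in short steps, each a Python script; the robot and the scene stay as the last script left them, time stands still between calls to the robot, and variables do not carry over. Pictures are saved under pics/ and viewed, and the job is handed in when it is done.

```bash
ls; mkdir -p pics
python3 - <<'E'
from rig import ctrl, eoat, kin, telemetry, cams
import cv2
for n in ["scene","top","wrist"]:
    cv2.imwrite(f"pics/{n}0.png",cams.grab_frame(n))
    print(n,cams.camera_model(n))
print(telemetry.state())
E
```

```text
pics
scene {'mtx': array([[580.52060116,   0.        , 318.18187604],
       [  0.        , 580.52060116, 242.82851149],
       [  0.        ,   0.        ,   1.        ]]), 'k1': -0.18897586931167576, 'rvec': array([ 1.62240073,  2.19256557, -0.66680685]), 'tvec': array([ 0.26291678, -0.31935403,  1.4534631 ])}
top {'mtx': array([[520.01039748,   0.        , 317.37277319],
       [  0.        , 520.01039748, 243.87508737],
       [  0.        ,   0.        ,   1.        ]]), 'k1': -0.15170743197704725, 'rvec': array([ 2.18460759, -2.18170316,  0.06298126]), 'tvec': array([-0.11098916,  0.509301  ,  0.9015399 ])}
wrist {'mtx': array([[413.42467754,   0.        , 323.97505881],
       [  0.        , 413.42467754, 239.87445925],
       [  0.        ,   0.        ,   1.        ]]), 'k1': -0.03128780033090626, 'T_tool_cam': array([[ 9.99999694e-01,  5.42380910e-04, -5.64199510e-04,
        -7.86737102e-04],
       [-3.57083094e-04,  9.57701450e-01,  2.87763453e-01,
        -7.36238548e-02],
       [ 6.96412092e-04, -2.87763163e-01,  9.57701350e-01,
        -1.24830198e-01],
       [ 0.00000000e+00,  0.00000000e+00,  0.00000000e+00,
         1.00000000e+00]])}
{'time_s': 0.15, 'qpos': array([ 9.91498885e-01,  2.07277585e-01,  1.54261697e+00, -9.23842104e-06,
        1.39352587e+00, -1.50486525e-01]), 'qd': array([ 0.00051121, -0.00043263, -0.00250613, -0.00154076, -0.00163606,
       -0.00081826]), 'effort': array([ 1.08634063e-04, -3.83513725e+01, -2.92036039e+01, -9.73548367e-05,
        6.67007320e-03,  7.26259373e-06]), 'ee_pos': array([0.23877697, 0.52246679, 0.24936639]), 'orientation': array([ 8.41364071e-01,  5.40468005e-01, -8.32415079e-04,  3.77219129e-04]), 'ft_force': array([ 0.56968688,  0.4319155 , -0.51102755]), 'moment': array([0.01431676, 0.04449446, 0.04272721]), 'grip_width': 0.9992092773191421}
```

View pics/scene0.png

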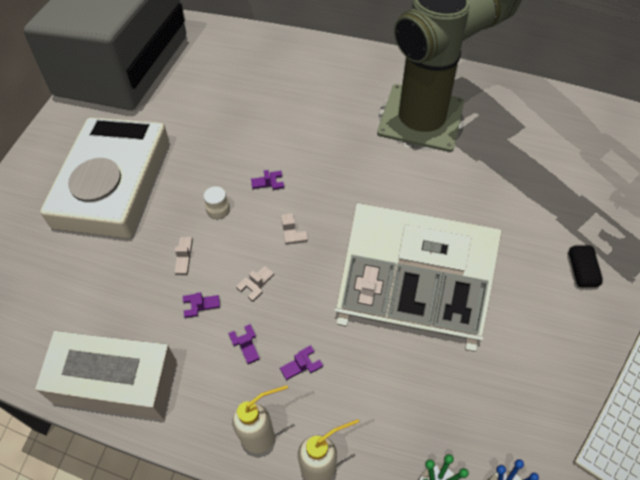

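View pics/top0.png

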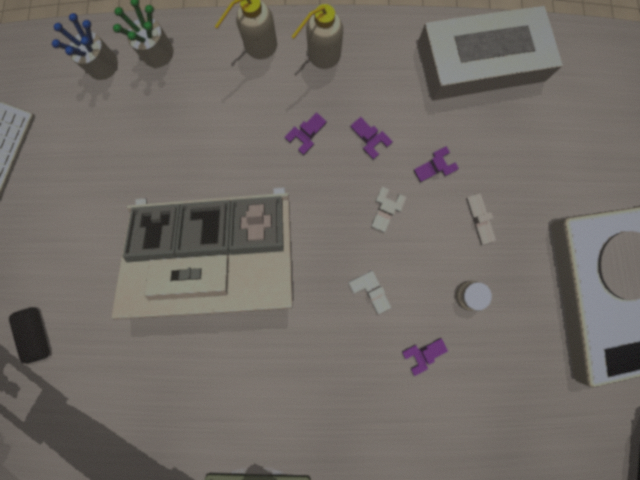

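View pics/wrist0.png

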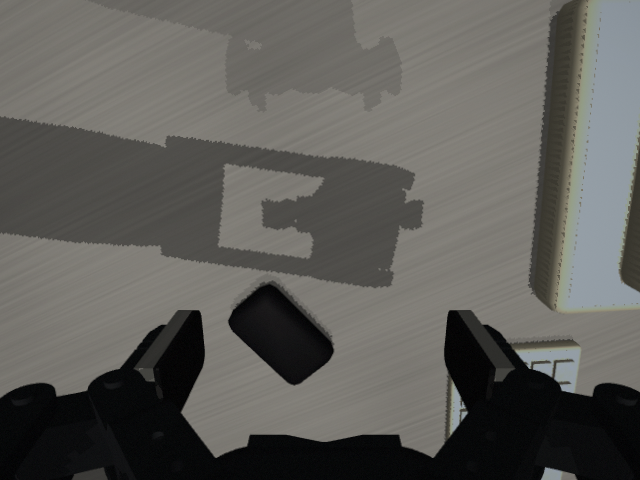

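The pictures show these candidates. Spanner-shaped: silver fork at top (388,208) and scene (255,283), and purple forks at top (305,133), (370,138), (437,165) and (425,355), which aren't meant. Bracket: silver L at top (370,292). Not wanted: bar at top (481,218) and the cross key in the tray at (256,222). On the tray the fork cut-out is at top (155,228) and the L cut-out at (205,225). I choose the silver fork and the silver L, and will check them in a close crop.

```bash
cat > h.py <<'E'
import numpy as np, cv2, json
from scipy.spatial.transform import Rotation as R
from rig import ctrl, eoat, kin, telemetry, cams
def model(n, st=None):
    m=cams.camera_model(n)
    if n=="wrist":
        T=np.eye(4);T[:3,:3]=R.from_quat(st["orientation"]).as_matrix();T[:3,3]=st["ee_pos"]
        W=np.linalg.inv(T@m["T_tool_cam"]); Rm,t=W[:3,:3],W[:3,3]
    else: Rm=cv2.Rodrigues(m["rvec"])[0]; t=m["tvec"]
    return m["mtx"],np.array([m["k1"],0,0,0.]),Rm,t
def proj(M,P):
    K,d,Rm,t=M; return cv2.projectPoints(np.asarray(P,float).reshape(-1,3),cv2.Rodrigues(Rm)[0],t,K,d)[0].reshape(-1,2)
def ray(M,uv):
    K,d,Rm,t=M; u=cv2.undistortPoints(np.asarray(uv,float).reshape(-1,1,2),K,d).reshape(-1,2)
    D=np.c_[u,np.ones(len(u))]@Rm; return -Rm.T@t, D
def onplane(M,uv,p0=(0,0,0),n=(0,0,1)):
    o,D=ray(M,uv); n=np.array(n,float); s=((np.array(p0)-o)@n)/(D@n); return o+D*s[:,None]
E
python3 - <<'E'
from h import *
M=model("top"); S=model("scene")
top=cv2.imread("pics/top0.png"); sc=cv2.imread("pics/scene0.png")
for nm,p,z in [("sp",(388,208),.01),("br",(370,292),.01),("bar",(481,218),.01),("jar",(477,296),.055)]: print(nm,onplane(M,[p],(0,0,z))[0].round(3))
for p in [(128,208),(290,198),(114,317),(291,306)]: print(p,onplane(M,[p])[0].round(3))
a=cv2.resize(top[170:330,330:520],None,fx=4,fy=4,interpolation=cv2.INTER_CUBIC)[:600]
cv2.imwrite("pics/c1.png",a[:, :760])
b=cv2.resize(top[180:330,105:300],None,fx=4,fy=4,interpolation=cv2.INTER_CUBIC); cv2.imwrite("pics/c2.png",b)
c=cv2.resize(sc[195:355,330:510],None,fx=3.75,fy=3.75,interpolation=cv2.INTER_CUBIC); cv2.imwrite("pics/c3.png",c)
E
```

```text
sp [ 0.574 -0.237  0.01 ]
br [ 0.425 -0.204  0.01 ]
bar [ 0.557 -0.406  0.01 ]
jar [ 0.418 -0.383  0.055]
(128, 208) [0.577 0.241 0.   ]
(290, 198) [ 0.594 -0.06   0.   ]
(114, 317) [0.376 0.263 0.   ]
(291, 306) [ 0.399 -0.063  0.   ]
```

View pics/c1.png

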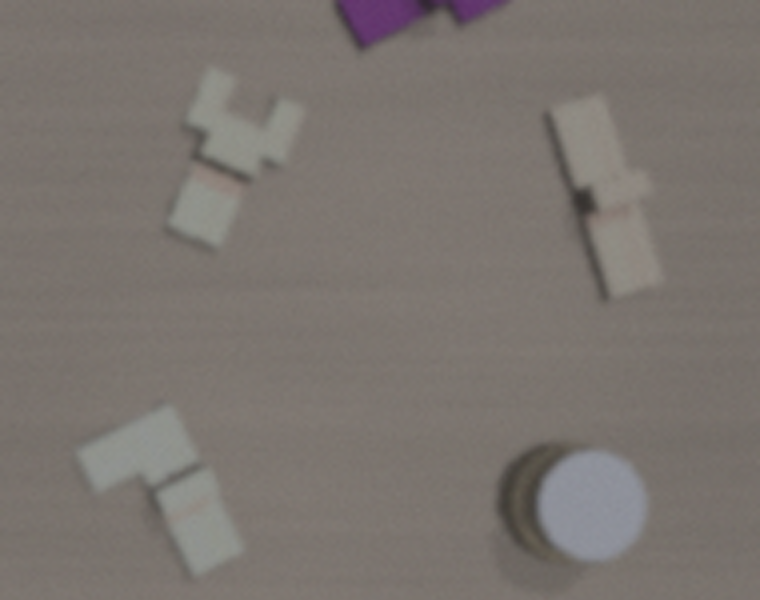

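View pics/c2.png

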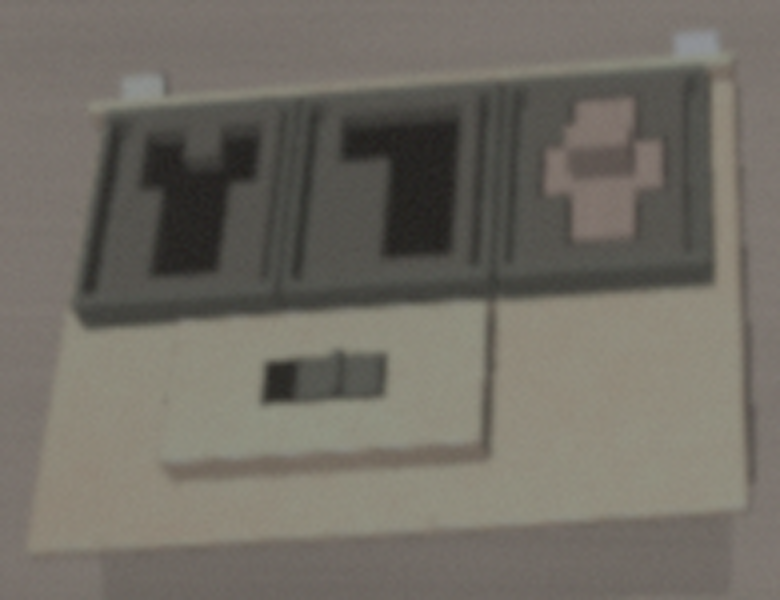

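View pics/c3.png

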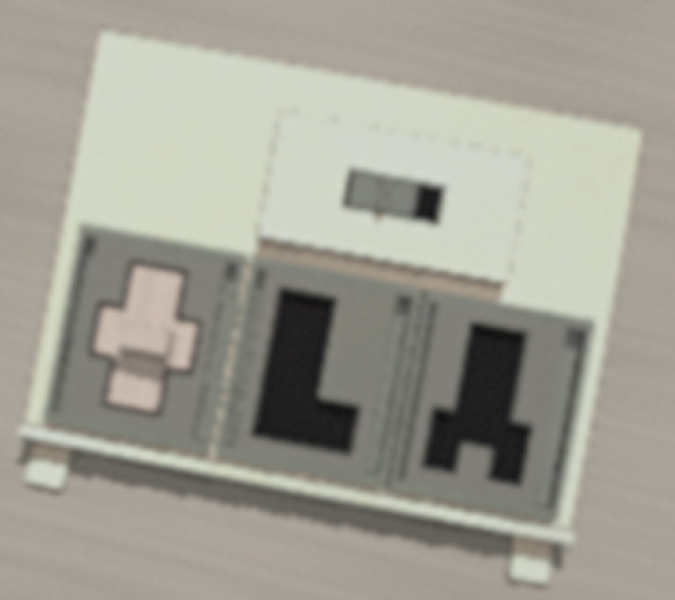

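The crops confirm it. At c1 (230,140) is a silver fork with a rib, and at c1 (160,480) a silver L with a rib. The bar is separate at (610,195). In c2 the fork cut-out is on the left, the L in the middle and the cross key on the right. Next I'll fit the tray pose coarsely from both fixed cameras.

```bash
python3 - <<'E'
from h import *
from scipy.optimize import least_squares
T=model("top"); S=model("scene")
F=np.array([[-40,15],[-40,-15],[38,26],[38,-26],[6,26],[6,-26]]) # fork corners offset 2mm: stem end L,R ; prong outer tip L,R ; head back L,R
L=np.array([[-39,15],[-39,-15],[39,-15],[39,37],[13,37],[13,15]])
tF=np.array([[152,275],[210,270],[148,132],[260,125],[143,185],[256,180]])/4+[105,180]
tL=np.array([[383,253],[448,253],[461,121],[343,122],[343,158],[388,160]])/4+[105,180]
sF=np.array([[522,335],[473,325],[522,484],[424,466],[530,428],[436,411]])/3.75+[330,195]
sL=np.array([[334,298],[281,290],[255,436],[350,452],[358,408],[318,400]])/3.75+[330,195]
def pts(p,off):
    x,y,z,yaw=p
    Rm=R.from_euler('z',yaw).as_matrix()@R.from_euler('y',30,degrees=True).as_matrix()
    return Rm,np.array([x,y,z])
def res(p):
    Rm,o=pts(p[:4],0); r=[]
    for P,a,b,oy in((F,tF,sF,p[4]),(L,tL,sL,p[5])):
        # top edges
        W=(np.c_[P/1000,np.zeros(len(P))]+[0,oy,0])@Rm.T+o
        r+=[proj(T,W)-a,proj(S,W)-b]
    return np.concatenate(r).ravel()
s=least_squares(res,[.53,.1,.08,0,.09,0],loss='soft_l1')
print(s.x.round(4)); print(res(s.x).reshape(-1,2).round(1).tolist())
E
python3 -c "
from h import *
print(ctrl.tcp_to_tips, [a for a in dir(ctrl) if a[0]!='_'])"
```

```text
[ 0.5136  0.4537  0.0569  0.0643 -0.2819 -0.3817]
[[-1.5, 0.4], [1.2, 0.6], [-0.3, -0.2], [0.2, -0.5], [-1.6, 1.2], [-0.9, 0.4], [1.3, 0.0], [-1.0, -0.3], [-0.9, 1.4], [-1.4, 0.9], [0.2, -0.1], [-1.3, -0.8], [-1.2, 1.7], [0.2, 0.6], [-0.4, -3.4], [-0.1, -1.7], [-1.4, 1.2], [-0.2, -0.1], [0.3, 0.5], [-0.9, -0.4], [-1.8, 0.3], [-0.6, 1.4], [-0.1, -0.1], [-0.6, -0.3]]
0.019 ['IKError', 'line_to', 'move_joints', 'move_to', 'sleep', 'tcp_to_tips']
```

```bash
cat >> h.py <<'E'
TRAYYAW=0.0643
def Rtray(yaw=None): return R.from_euler('z',TRAYYAW if yaw is None else yaw).as_matrix()@R.from_euler('y',30,degrees=True).as_matrix()
def toolR(Rp,sgn=1):
    # tool z=-part z, tool x = sgn*part x
    x=sgn*Rp[:,0]; z=-Rp[:,2]; return np.c_[x,np.cross(z,x),z]
def q(Rm): return R.from_matrix(Rm).as_quat()
def pose():
    s=telemetry.state(); T=np.eye(4);T[:3,:3]=R.from_quat(s["orientation"]).as_matrix();T[:3,3]=s["ee_pos"]; return s,T
E
python3 - <<'E'
from h import *
Rt=Rtray()
for sg in (1,-1):
  for nm,p in (("fork",(.5317,.172,.057)),("ell",(.538,.073,.057))):
    for h in (.02,.04,.1,.2):
      print(nm,sg,h,kin.solve_ik(np.array(p)+Rt[:,2]*h,q(toolR(Rt,sg))))
# slide orientations
for ang in range(0,40,10):
  Rs=R.from_euler('z',TRAYYAW).as_matrix()@R.from_euler('y',ang,degrees=True).as_matrix()
  for k in (0,90,180,270):
    Rk=Rs@R.from_euler('z',k,degrees=True).as_matrix()
    print(ang,k,[kin.solve_ik((.44,.09,z),q(toolR(Rk))) is not None for z in (.12,.14,.2)])
E
```

```text
fork 1 0.02 [0.13708519 0.70739679 1.30111709 0.03649932 1.65547414 0.06614999]
fork 1 0.04 [0.13607268 0.70361967 1.26614781 0.03613829 1.69422859 0.06663486]
fork 1 0.1 [0.13319651 0.7026316  1.14952146 0.03545341 1.81186469 0.06815722]
fork 1 0.2 [0.12888073 0.7386556  0.9080171  0.03578401 2.0173661  0.07140755]
ell 1 0.02 [-0.00433264  0.68519544  1.33911089 -0.03437801  1.63982438 -0.06183302]
ell 1 0.04 [-0.00336102  0.68105671  1.30425399 -0.03400949  1.67882735 -0.06228685]
ell 1 0.1 [-6.04897705e-04  6.78974640e-01  1.18834886e+00 -3.32822941e-02
  1.79683468e+00 -6.36908107e-02]
ell 1 0.2 [ 0.00352041  0.71251326  0.95026897 -0.03342824  2.00139726 -0.06661067]
fork -1 0.02 None
fork -1 0.04 None
fork -1 0.1 None
fork -1 0.2 None
ell -1 0.02 None
ell -1 0.04 None
ell -1 0.1 None
ell -1 0.2 None
0 0 [True, True, True]
0 90 [True, True, True]
0 180 [False, False, False]
0 270 [True, True, True]
10 0 [True, True, True]
10 90 [True, True, True]
10 180 [False, False, False]
10 270 [True, True, True]
20 0 [True, True, True]
20 90 [True, True, True]
20 180 [False, False, False]
20 270 [True, True, True]
30 0 [True, True, True]
30 90 [True, True, True]
30 180 [False, False, False]
30 270 [True, True, True]
```

Run:
```python
from h import *
Rt=Rtray()
p=np.array([.540,.075,.057])+Rt[:,2]*.115
ctrl.move_to(p,q(toolR(Rt)))
ctrl.sleep(.3)
s,T=pose(); im=cams.grab_frame("wrist"); cv2.imwrite("pics/wt.png",im)
np.savez("wt.npz",T=T,o=s["orientation"],p=s["ee_pos"]); print(s["time_s"],s["ee_pos"],p)
```

```text
2.525 [0.5972923  0.07936827 0.1568635 ] [0.59738117 0.0786947  0.15659292]
```

View pics/wt.png

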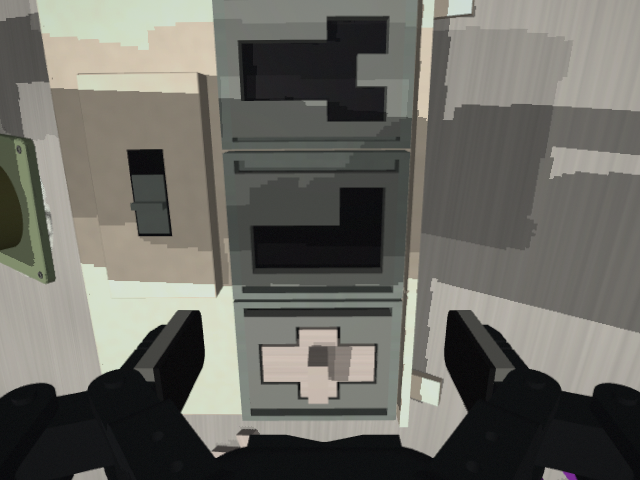

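The wrist view shows the fork cut-out around (315,70), the L cut-out around (320,225), the cross key at (318,365) and the slide ridge at (150,206). I'll enlarge it to get the corners.

Run:
```python
import cv2
im=cv2.imread("pics/wt.png")
cv2.imwrite("pics/wt1.png",cv2.resize(im[0:140,215:415],None,fx=4,fy=4,interpolation=cv2.INTER_CUBIC))
cv2.imwrite("pics/wt2.png",cv2.resize(im[145:295,215:415],None,fx=4,fy=4,interpolation=cv2.INTER_CUBIC))
cv2.imwrite("pics/wt3.png",cv2.resize(im[130:260,70:240],None,fx=4,fy=4,interpolation=cv2.INTER_CUBIC))
```

```text
(no output)
```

View pics/wt1.png

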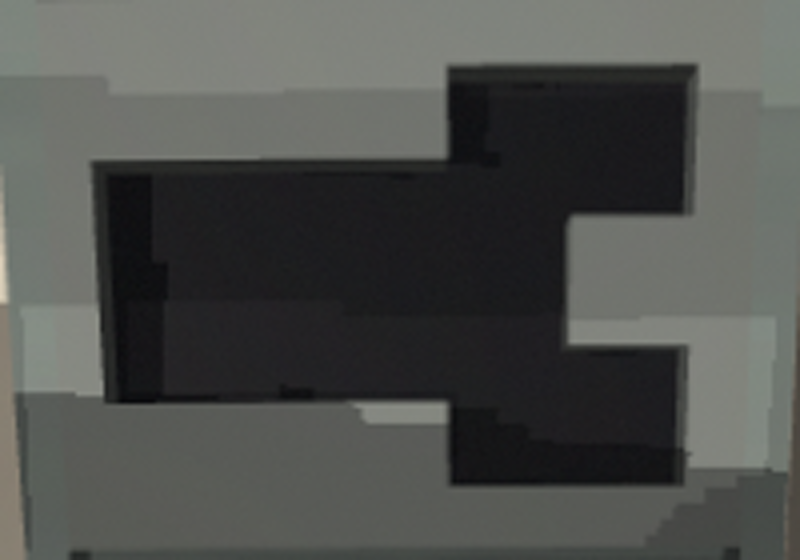

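View pics/wt2.png

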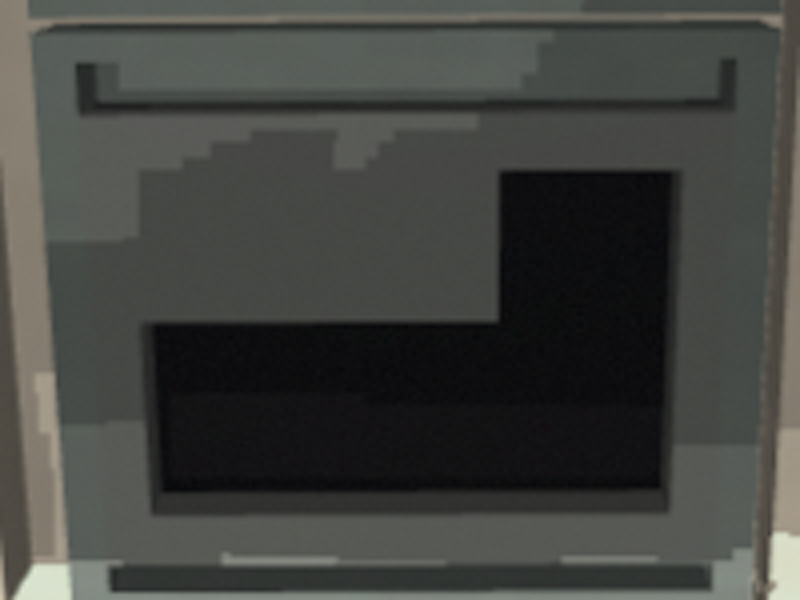

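View pics/wt3.png

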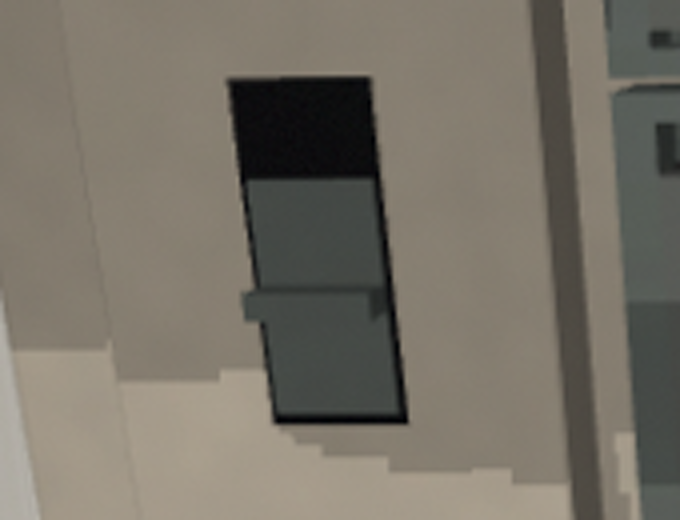

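```bash
cat > fit.py <<'E'
from h import *
from scipy.optimize import least_squares
d=np.load("wt.npz"); W=model("wrist",{"orientation":d["o"],"ee_pos":d["p"]})
c=lambda a,off:(np.array(a,float)+.5)/4-.5+off
F=[[-40,15],[-40,-15],[38,26],[38,-26],[6,26],[6,-26],[6,15],[6,-15],[22,8],[22,-8],[38,8],[38,-8]]
wF=c([[92,162],[107,403],[698,66],[684,486],[448,66],[450,486],[448,162],[450,401],[567,214],[566,347],[693,214],[687,347]],[215,0])
L=[[-39,15],[-39,-15],[39,-15],[39,37],[13,37],[13,15]]
wL=c([[145,323],[153,514],[668,513],[681,170],[499,170],[499,323]],[215,145])
F=np.array(F)/1e3;L=np.array(L)/1e3
def res(p,free=True):
    Rm=Rtray(p[3])@R.from_euler('y',p[6] if free else 0).as_matrix();r=[]
    for P,a,oy in((F,wF,p[4]),(L,wL,p[5])):
        X=(np.c_[P,0*P[:,0]]+[0,oy,0])@Rm.T+p[:3]
        r.append(proj(W,X)-a)
    return np.concatenate(r).ravel()
for free in(False,True):
    def rr(p): return np.r_[res(p,free),(p[1]-.075)*1e5,0 if free else p[6]*1e5]
    s=least_squares(rr,[.54,.075,.057,.064,.1,0,0],loss='soft_l1')
    p=s.x; print(free,p.round(4)); print(res(p,free).reshape(-1,2).round(1).tolist())
    Rm=Rtray(p[3])
    for n,oy in(("fork",p[4]),("ell",p[5])): print(n,(p[:3]+Rm@[0,oy,0]).round(4))
    if not free:
        n=Rm[:,2]; g=onplane(W,c([[313,305]],[70,130]),p[:3]+n*.007,n); loc=(g-p[:3])@Rm; print("ridge",g.round(4),loc.round(4))
        sl=onplane(W,c([[230,80],[370,77],[407,422],[275,422]],[70,130]),p[:3],n); print("slot",((sl-p[:3])@Rm).round(4).tolist())
        fr=onplane(W,np.array([[318,364]]),p[:3]+n*.0,n);print("cross",((fr-p[:3])@Rm).round(4))
E
python3 fit.py
```

```text
False [ 0.5382  0.075   0.0648  0.0712  0.0964 -0.0031  0.    ]
[[0.4, 0.1], [-0.0, 0.2], [-0.2, -0.0], [-0.1, -0.3], [-0.2, 0.1], [-0.3, -0.0], [-0.1, -0.7], [-0.4, 0.0], [0.8, 0.7], [0.6, -0.3], [-0.2, 0.6], [0.3, -0.4], [-0.7, -0.0], [0.1, 0.3], [0.2, -0.2], [0.1, 0.1], [-0.0, 0.3], [-0.2, -0.5]]
fork [0.5313 0.1711 0.0648]
ell [0.5384 0.072  0.0648]
ridge [[0.458  0.0948 0.1182]] [[-0.0947  0.0254  0.007 ]]
slot [[-0.1056, 0.0561, 0.0], [-0.0858, 0.0562, 0.0], [-0.086, 0.0063, -0.0], [-0.1057, 0.0064, 0.0]]
cross [[-0.0002 -0.0813  0.    ]]
True [ 0.5382  0.075   0.0648  0.0712  0.0964 -0.003  -0.0038]
[[0.5, 0.2], [-0.0, 0.2], [-0.2, -0.1], [-0.1, -0.3], [-0.2, 0.1], [-0.3, -0.0], [-0.1, -0.7], [-0.4, 0.0], [0.8, 0.7], [0.6, -0.3], [-0.2, 0.6], [0.3, -0.4], [-0.7, -0.1], [0.1, 0.2], [0.3, -0.1], [0.2, 0.1], [-0.1, 0.3], [-0.2, -0.5]]
fork [0.5313 0.1711 0.0648]
ell [0.5384 0.072  0.0648]
```

Run:
```python
from h import *
p=np.array([.50,-.25,.13])
ctrl.line_to(telemetry.state()["ee_pos"]+np.array([-.0,-.05,.08]),max_speed=.25)
ctrl.move_to(p,q(toolR(np.eye(3))))
ctrl.sleep(.3)
s,T=pose(); im=cams.grab_frame("wrist"); cv2.imwrite("pics/wp.png",im)
np.savez("wp.npz",T=T,o=s["orientation"],p=s["ee_pos"]); print(s["time_s"],s["ee_pos"],p,s["ft_force"])
```

```text
4.6 [ 0.5007831  -0.24946316  0.13018142] [ 0.5  -0.25  0.13] [ 0.32640633  0.18011485 -0.28732714]
```

View pics/wp.png

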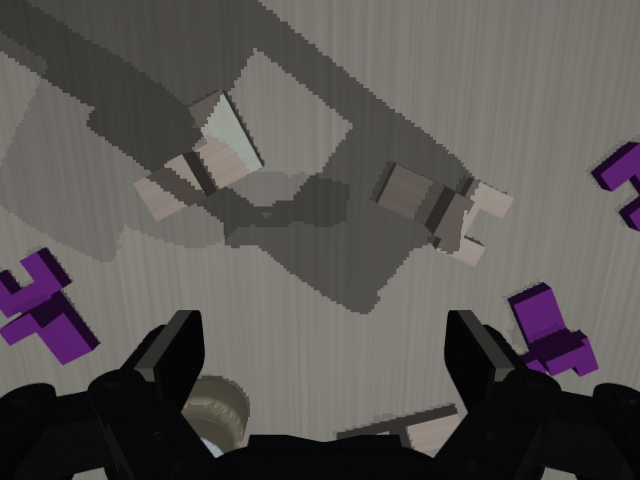

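The wrist view shows the bracket around (200,160), the spanner around (445,210), and the jar at (215,410) and bar at (400,430) below them. I'll crop both parts.

Run:
```python
import cv2
im=cv2.imread("pics/wp.png")
g=lambda a:cv2.convertScaleAbs(cv2.resize(a,None,fx=5,fy=5,interpolation=cv2.INTER_CUBIC),alpha=1.5)
cv2.imwrite("pics/wp1.png",g(im[150:270,365:525]))
cv2.imwrite("pics/wp2.png",g(im[110:230,125:275]) if 0 else g(im[85:205+20,125:275])[:600+100][:600] if 0 else cv2.convertScaleAbs(cv2.resize(im[80:230,125:275],None,fx=4,fy=4,interpolation=cv2.INTER_CUBIC),alpha=1.5))
```

```text
(no output)
```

View pics/wp1.png

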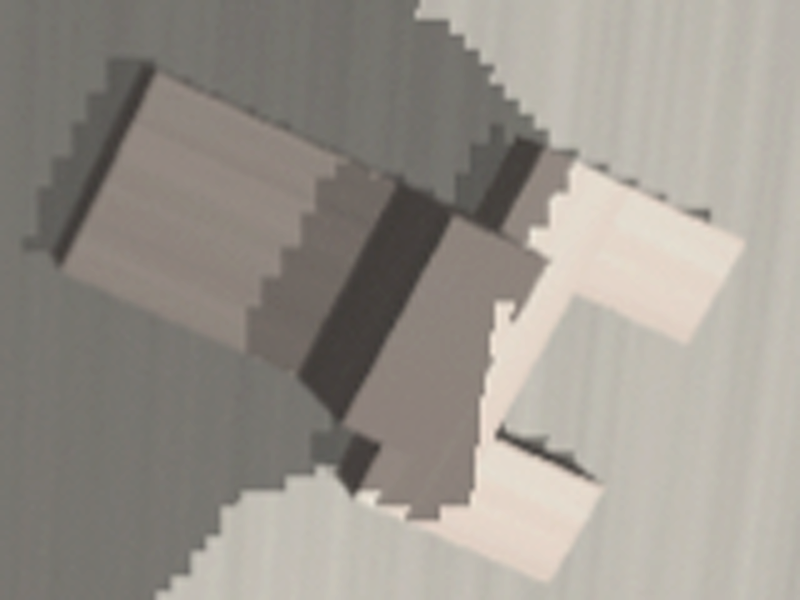

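View pics/wp2.png

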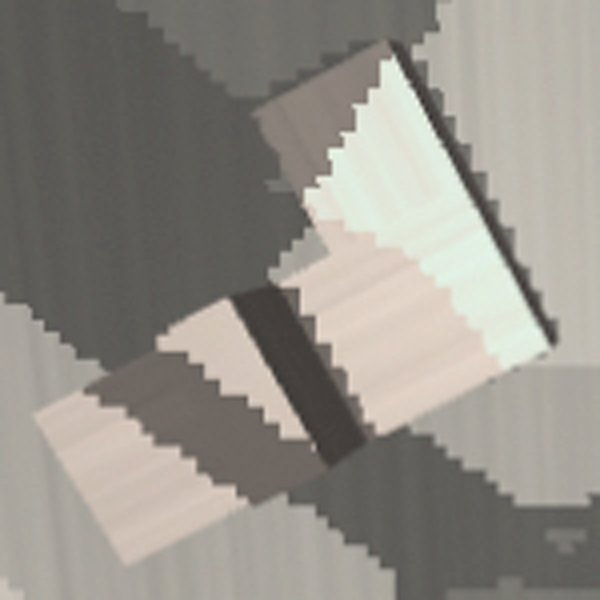

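```bash
cat > fitp.py <<'E'
from h import *
from scipy.optimize import least_squares
d=np.load("wp.npz"); W=model("wrist",{"orientation":d["o"],"ee_pos":d["p"]})
c=lambda a,k,off:(np.array(a,float)+.5)/k-.5+off
sp=dict(P=[[-38,13],[-38,-13],[36,24],[36,10],[20,10],[20,-10],[36,-10],[36,-24],[8,24]],
 u=c([[154,66],[63,264],[746,240],[688,345],[578,294],[495,433],[604,484],[550,581],[546,146]],5,[365,150]),g=(.574,-.237,-.4))
br=dict(P=[[-37,13],[-37,-13],[37,35],[37,-13],[15,35]],
 u=c([[35,414],[127,564],[386,42],[552,350],[254,112]],4,[125,80]),g=(.425,-.204,.4))
out={}
for n,o in(("spanner",sp),("bracket",br)):
    P=np.array(o["P"])/1e3
    def res(p):
        X=np.c_[P,0*P[:,0]]@R.from_euler('z',p[2]).as_matrix().T+[p[0],p[1],.01]
        return (proj(W,X)-o["u"]).ravel()
    s=least_squares(res,o["g"],loss='soft_l1'); print(n,s.x.round(4)); print(s.fun.reshape(-1,2).round(1).tolist()); out[n]=s.x.tolist()
json.dump(out,open("parts.json","w"))
E
python3 fitp.py
```

```text
spanner [ 0.5723 -0.2309 -0.4214]
[[1.6, 0.4], [0.2, 0.5], [0.1, 0.1], [-0.2, -0.4], [-0.6, -0.8], [-0.3, 0.2], [0.0, 0.1], [-0.5, -0.1], [0.3, -0.3]]
bracket [ 0.4248 -0.2105  0.4582]
[[-0.2, -0.1], [0.1, 0.2], [0.4, -0.3], [-0.3, -0.2], [-0.0, 0.4]]
```

```bash
cat >> h.py <<'E'
def pick(name,lift=.16,zg=.032):
    x,y,a=json.load(open("parts.json"))[name]
    o=q(toolR(R.from_euler('z',a).as_matrix()))
    eoat.set_gripper(.45,force=45)
    ctrl.move_to([x,y,.085],o)
    ctrl.line_to([x,y,zg],max_speed=.12)
    s=telemetry.state(); print("down",s["time_s"],s["ee_pos"],s["ft_force"])
    eoat.set_gripper(0.0,force=45)
    s=telemetry.state(); print("closed",s["time_s"],s["grip_width"],s["ft_force"])
    ctrl.line_to([x,y,lift],max_speed=.2); ctrl.sleep(.15)
    s,T=pose(); print("lift",s["time_s"],s["grip_width"],s["ft_force"])
    cv2.imwrite(f"pics/held_{name}.png",cams.grab_frame("wrist")); np.savez(f"held_{name}.npz",T=T)
E
python3 -c "
from h import *
pick('spanner')"
```

```text
down 6.325 [ 0.57226233 -0.23127222  0.03238814] [-0.03035879  0.11863488  0.72407578]
closed 6.675 0.12624856148904845 [-0.01579161  0.11066783  4.61325507]
lift 7.6167 0.12695171890163007 [ 0.73152886 -0.03070603 -0.65393559]
```

View pics/held_spanner.png

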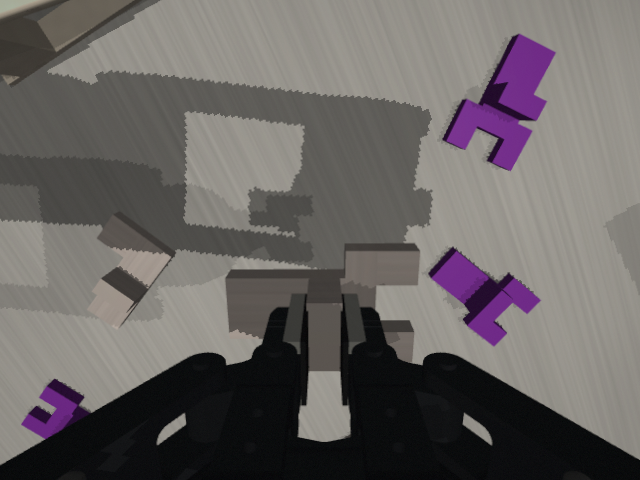

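```bash
cat > crop.py <<'E'
import cv2,sys
n=sys.argv[1]
im=cv2.imread(f"pics/held_{n}.png")
x0,y0,x1,y1=map(int,sys.argv[2:6])
cv2.imwrite(f"pics/held_{n}_c.png",cv2.convertScaleAbs(cv2.resize(im[y0:y1,x0:x1],None,fx=4,fy=4,interpolation=cv2.INTER_CUBIC),alpha=1.8))
E
python3 crop.py spanner 220 235 425 380; python3 -c "
from h import *
m=cams.camera_model('wrist'); Ti=np.linalg.inv(m['T_tool_cam'])
def pr(P): 
    return cv2.projectPoints(np.array(P,float)/1e3,cv2.Rodrigues(Ti[:3,:3])[0],Ti[:3,3],m['mtx'],np.array([m['k1'],0,0,0]))[0].reshape(-1,2)
# tool y=-part y; top plate z 22.4
A=[[-38,13],[-38,-13],[36,24],[8,24],[36,10],[36,-10],[36,-24],[8,13]]
for zz in(22.4,32.4):
  print(zz,((pr([[x,-y,zz] for x,y in A])-[220,235])*4).round(0).tolist())
"
```

```text
22.4 [[24.0, 170.0], [42.0, 411.0], [804.0, 61.0], [506.0, 61.0], [794.0, 199.0], [781.0, 384.0], [771.0, 506.0], [504.0, 170.0]]
32.4 [[46.0, 133.0], [62.0, 363.0], [782.0, 30.0], [501.0, 30.0], [773.0, 161.0], [761.0, 337.0], [752.0, 454.0], [499.0, 133.0]]
```

View pics/held_spanner_c.png

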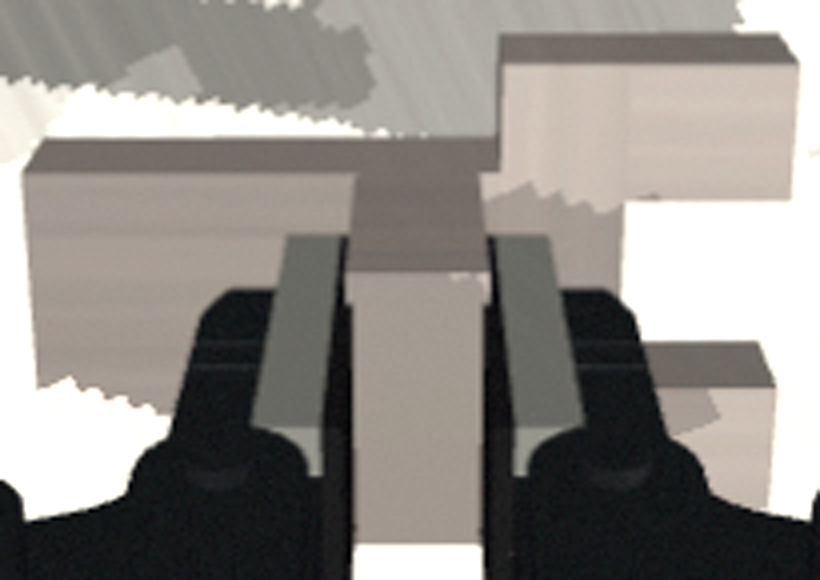

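Held cleanly: the fitted offset in the hand is within about 0.3 mm. Next I'll insert it with a force check.

```bash
cat >> h.py <<'E'
PL={"spanner":np.array([.5313,.1711,.0648]),"bracket":np.array([.5384,.0720,.0648])}
Rt=Rtray(.0712); OT=q(toolR(Rt))
def fl():  # force in tray frame
    return telemetry.state()["ft_force"]@Rt
def hloc(n): return (telemetry.state()["ee_pos"]-PL[n])@Rt
def go(n,loc,v=.05): ctrl.line_to(PL[n]+Rt@np.array(loc),max_speed=v)
def descend(n,x,y,h0,h1,step=.002,fmax=6,bias=0,v=.03):
    h=h0
    while h>h1-1e-6:
        go(n,[x,y,h],v); ctrl.sleep(.05); f=fl()
        print(round(h,4),hloc(n).round(4),f.round(1))
        if f[2]-bias>fmax: break
        h-=step
    return h,f
E
python3 - <<'E'
from h import *
n="spanner"
ctrl.move_to(PL[n]+Rt@[0,0,.13],OT)
go(n,[0,0,.048],.2); ctrl.sleep(.2); b=fl(); print(b.round(2),hloc(n).round(4))
cv2.imwrite("pics/pre_sp.png",cams.grab_frame("wrist"))
descend(n,0,0,.042,.030,bias=b[2])
print(telemetry.state()["time_s"])
cv2.imwrite("pics/pre_sp2.png",cams.grab_frame("wrist"))
E
```

```text
[ 1.32  0.08 -1.42] [ 0.0008 -0.0002  0.0506]
0.042 [-0.0001  0.0001  0.0417] [ 0.5  0.7 -0.7]
0.04 [-0.     -0.      0.0399] [-0.1  0.  -0.9]
0.038 [-0.     -0.      0.0379] [ 0.5 -0.6 -0.5]
0.036 [-0.     -0.      0.0359] [ 0.9  0.2 -0.9]
0.034 [-0.     -0.      0.0339] [ 0.5  0.3 -2.1]
0.032 [-0.     -0.      0.0319] [ 1.1  0.5 -0.8]
0.03 [-0.      0.      0.0299] [ 1.   0.6 -0.7]
12.1833
```

View pics/pre_sp2.png

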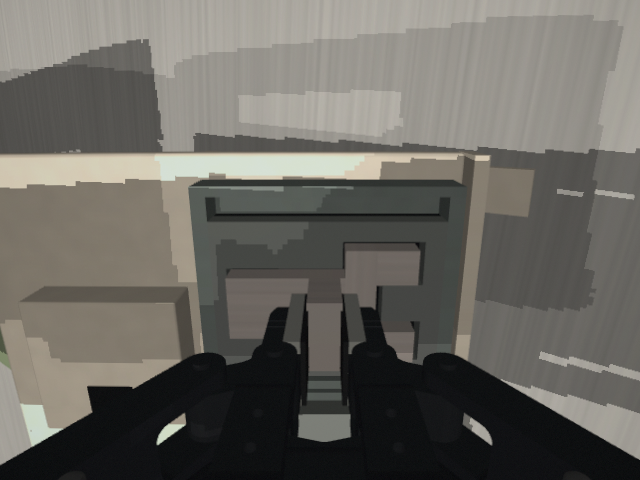

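The spanner is lined up with its cut-out, with thin gaps along the stem at (225,300) and past the prong tips at (420,265). I'll keep going down.

Run:
```python
from h import *
h,f=descend("spanner",0,0,.028,.017,step=.0015,fmax=5,bias=-.9)
print(telemetry.state()["time_s"])
cv2.imwrite("pics/pre_sp3.png",cams.grab_frame("wrist")[150:400,150:520])
```

```text
0.028 [-0.     -0.      0.0279] [-0.1  0.9 -0.9]
0.0265 [-0.      0.      0.0264] [ 1.4 -0.2 -1.1]
0.025 [-0.      0.      0.0249] [ 0.5 -0.4 -0.9]
0.0235 [ 0.0002 -0.      0.0244] [-0.   0.2  3.5]
0.022 [0.0002 0.     0.0244] [-3.   0.4  7.7]
13.7333
```

View pics/pre_sp3.png

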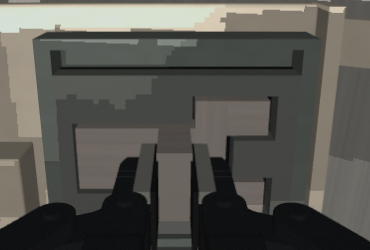

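Contact came at h = 24.4 mm, against about 22.5 expected for seated and 32.5 if it were on top of the face, and the plate looks flush. I'll let go, back off and check.

Run:
```python
from h import *
eoat.set_gripper(.35); 
go("spanner",[0,0,.13],.25); ctrl.sleep(.1)
s,T=pose(); cv2.imwrite("pics/rel_sp.png",cams.grab_frame("wrist")); np.savez("rel_sp.npz",o=s["orientation"],p=s["ee_pos"])
W=model("wrist",s)
# plate-flush predictions at z=0 vs 10
for P in ([[-38,13],[36,24],[36,10],[-38,-13]],):
    for z in(0,.003,.006,.01): print(z,proj(W,PL["spanner"]+np.c_[np.array(P)/1e3,np.full(4,z)]@Rt.T).round(1).tolist())
print(s["time_s"])
im=cv2.imread("pics/rel_sp.png"); cv2.imwrite("pics/rel_sp_c.png",cv2.resize(im[160:360,200:440],None,fx=3,fy=3,interpolation=cv2.INTER_CUBIC))
```

```text
0 [[267.1, 215.4], [386.6, 198.1], [385.6, 220.2], [268.7, 254.9]]
0.003 [[266.4, 216.6], [387.3, 199.1], [386.3, 221.4], [268.1, 256.4]]
0.006 [[265.7, 217.7], [388.0, 200.0], [387.0, 222.6], [267.4, 258.0]]
0.01 [[264.8, 219.3], [389.0, 201.4], [387.9, 224.2], [266.6, 260.1]]
14.7917
```

View pics/rel_sp_c.png

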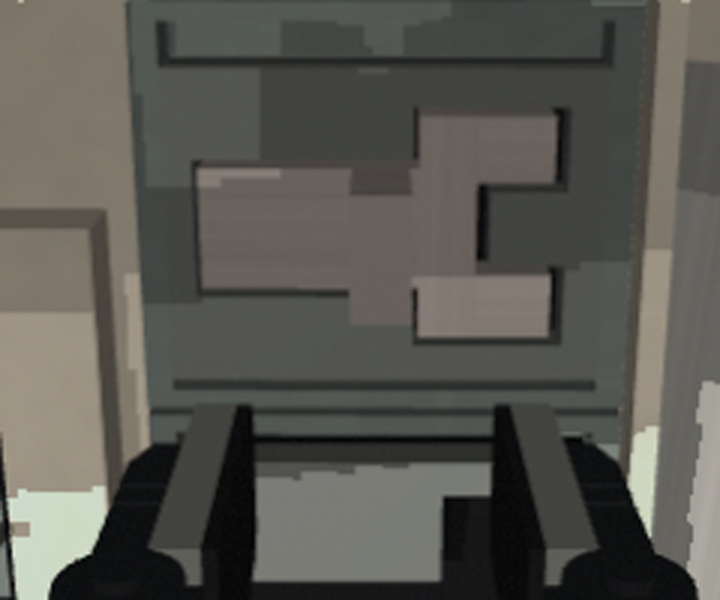

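The spanner lies flush in its cut-out, with only a dark gap around it and its rib standing out. Next I'll pick up the bracket.

```bash
python3 - <<'E'
from h import *
ctrl.line_to(telemetry.state()["ee_pos"]+np.array([0,-.05,.06]),max_speed=.3)
pick("bracket",lift=.19)
m=cams.camera_model('wrist'); Ti=np.linalg.inv(m['T_tool_cam'])
A=[[-37,13],[37,35],[15,35],[15,13],[37,-13]]
X=np.array([[x,-y,22.4] for x,y in A])/1e3
print(((cv2.projectPoints(X,cv2.Rodrigues(Ti[:3,:3])[0],Ti[:3,3],m['mtx'],np.array([m['k1'],0,0,0]))[0].reshape(-1,2)-[220,200])*4).round().tolist())
E
python3 crop.py bracket 220 200 420 350
```

```text
down 17.5833 [ 0.42539747 -0.21047045  0.03211524] [ 0.41991197 -0.54414235 -0.25418372]
closed 17.9333 0.1269685199581442 [-0.09616524  0.28475591  4.55615881]
lift 19.025 0.1254919684216263 [ 0.01918723 -0.44109345 -1.10704862]
[[40.0, 316.0], [828.0, 94.0], [589.0, 94.0], [582.0, 317.0], [793.0, 557.0]]
```

View pics/held_bracket_c.png

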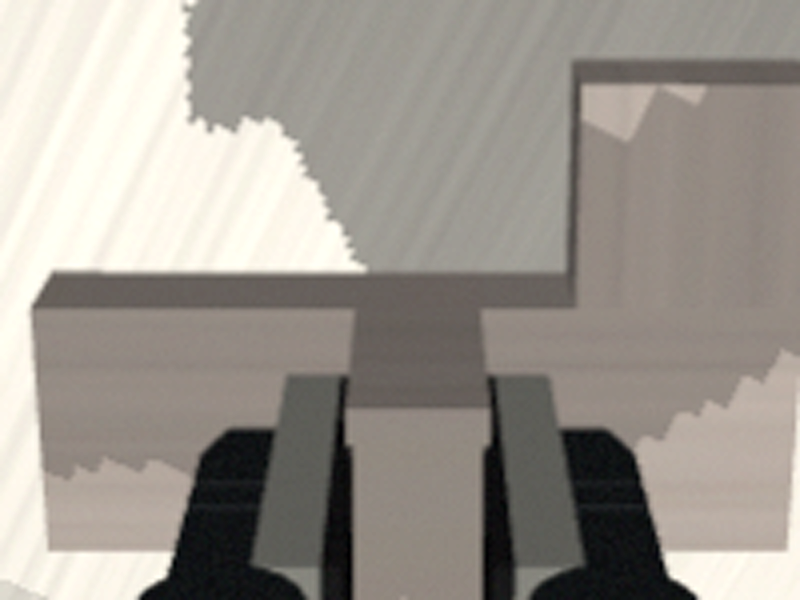

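Run:
```python
from h import *
n="bracket"
ctrl.move_to(PL[n]+Rt@[0,0,.14],OT)
go(n,[.0004,-.0009,.05],.2); ctrl.sleep(.2); b=fl(); print(b.round(2))
descend(n,.0004,-.0009,.042,.0285,step=.003,bias=-1)
cv2.imwrite("pics/pre_br.png",cams.grab_frame("wrist")[150:400,150:520])
h,f=descend(n,.0004,-.0009,.0265,.0265,bias=-1)
if f[2]<3: descend(n,.0004,-.0009,.0250,.017,step=.0015,fmax=5,bias=-.9)
cv2.imwrite("pics/pre_br2.png",cams.grab_frame("wrist")[150:400,150:520])
print(telemetry.state()["time_s"])
```

```text
[ 0.5  -0.67 -1.54]
0.042 [ 0.0003 -0.0008  0.0417] [-0.2 -0.4 -0.4]
0.039 [ 0.0004 -0.0009  0.0388] [-0.1 -0.2  0.4]
0.036 [ 0.0003 -0.0009  0.0358] [ 0.6 -0.   0. ]
0.033 [ 0.0003 -0.0009  0.0328] [ 0.3  0.  -1.4]
0.03 [ 0.0003 -0.0009  0.0298] [ 0.5  0.4 -1.4]
0.0265 [ 0.0003 -0.0009  0.0263] [ 0.   0.  -0.8]
0.025 [ 0.0004 -0.0009  0.025 ] [ 1.2 -0.6 -1.7]
0.0235 [ 0.0006 -0.0009  0.0241] [ 0.9 -0.1  1.8]
0.022 [ 0.0006 -0.0009  0.0241] [-0.7  0.3  5.9]
24.1417
```

View pics/pre_br2.png

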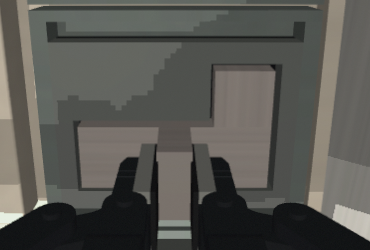

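Run:
```python
from h import *
eoat.set_gripper(.35)
go("bracket",[0,0,.13],.25); ctrl.sleep(.15)
s,T=pose(); im=cams.grab_frame("wrist"); np.savez("rel_br.npz",o=s["orientation"],p=s["ee_pos"])
cv2.imwrite("pics/rel_br.png",im)
cv2.imwrite("pics/rel_br_c.png",cv2.resize(im[40:340,60:440],None,fx=2,fy=2,interpolation=cv2.INTER_CUBIC))
O=np.array([.5382,.075,.0648])
for y in(.0,.012,.025):
  for h in (.0235,.06): print(y,h,kin.solve_ik(O+Rt@[-.0947,y,h],OT))
print(s["time_s"])
```

```text
0.0 0.0235 [-0.00914848  0.46639666  1.54793833 -0.04026619  1.64939483 -0.07278455]
0.0 0.06 [-0.00683725  0.46100724  1.48091065 -0.03943816  1.72183897 -0.07355376]
0.012 0.0235 [ 0.01028722  0.46788828  1.54570304 -0.03053987  1.65075952 -0.05520854]
0.012 0.06 [ 0.0120379   0.46251499  1.47869467 -0.02991475  1.72315671 -0.05579236]
0.025 0.0235 [ 0.0313345   0.46997631  1.54257099 -0.01999515  1.65228381 -0.03615688]
0.025 0.06 [ 0.03247859  0.46462592  1.4755891  -0.01958841  1.72462272 -0.03653964]
25.2
```

View pics/rel_br_c.png

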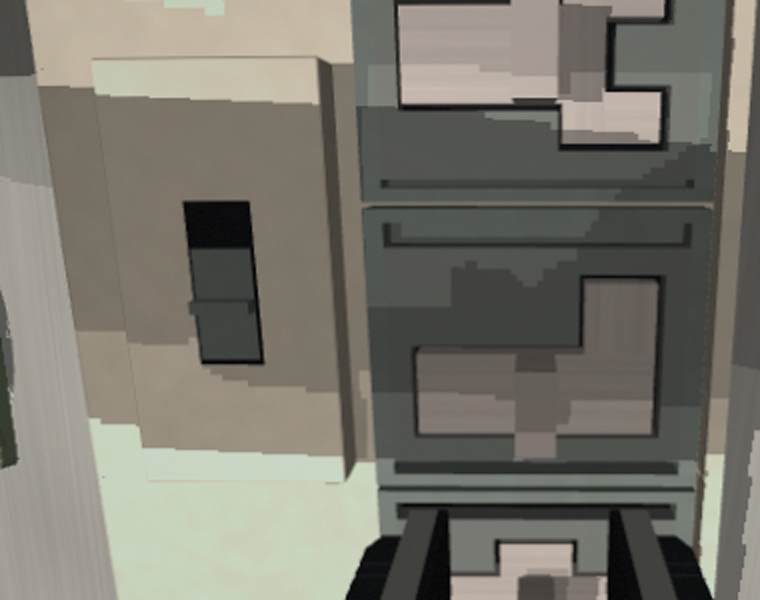

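Both parts are flush in their cut-outs, with ribs at (560,50) and (535,400) in the crop. The slide is still at its right end, with its ridge at crop (221,307). Next I'll push it.

Run:
```python
from h import *
d=np.load("rel_br.npz"); W=model("wrist",{"orientation":d["o"],"ee_pos":d["p"]})
O=np.array([.5382,.075,.0648]); n=Rt[:,2]
print("ridge2",((onplane(W,[[170.5,193.5],[155,190.5],[186,190.5]],O+n*.007,n)-O)@Rt).round(4).tolist())
def g(x,y,h,v): ctrl.line_to(O+Rt@np.array([x,y,h]),max_speed=v)
ry=.0254; x=-.0955
eoat.set_gripper(0.0)
y0=ry-.002-.011-.010
g(x,y0,.09,.25); g(x,y0,.035,.15)
for h in (.030,.027,.0245):
    g(x,y0,h,.05); ctrl.sleep(.05); f=fl(); print(h,f.round(1))
    if f[2]>4: break
y=y0
for k in range(22):
    y+=.0015; g(x,y,h,.03); f=fl(); print(round(y,4),((telemetry.state()["ee_pos"]-O)@Rt)[1].round(4),f.round(1))
    if -f[1]>18: break
    if y>=ry-.013+.0125: break
print(telemetry.state()["time_s"])
cv2.imwrite("pics/sl1.png",cams.grab_frame("top")[180:330,105:300].repeat(3,0).repeat(3,1))
```

```text
ridge2 [[-0.0947, 0.0254, 0.007], [-0.1039, 0.0272, 0.007], [-0.0851, 0.0272, 0.007]]
0.03 [ 0.6 -0.3 -0.5]
0.027 [-0.1 -0.5 -0.4]
0.0245 [-0.2 -0.3  0.8]
0.0039 0.004 [-0.4 -0.5  0.1]
0.0054 0.0055 [ 0.5 -0.5 -0.2]
0.0069 0.007 [-0.1 -0.8  1.1]
0.0084 0.0085 [-0.1 -0.5  0.2]
0.0099 0.01 [-0.   0.2  0.4]
0.0114 0.0115 [-0.1 -0.4 -0.1]
0.0129 0.013 [ 0.3 -0.3 -0.4]
0.0144 0.0144 [-0.  -0.5  0.6]
0.0159 0.0154 [-0.1 -3.4  1. ]
0.0174 0.0181 [-0.1 -0.3 -0.1]
0.0189 0.0191 [-0.2 -1.1 -0.2]
0.0204 0.0198 [ 0.1 -4.5  0.7]
0.0219 0.0228 [-0.1 -0.4  0.6]
0.0234 0.0238 [-0.7 -0.5  0.4]
0.0249 0.0251 [-0.  -0.  -0.1]
31.375
```

Run:
```python
from h import *
cv2.imwrite("pics/sl2.png",cams.grab_frame("wrist"))
```

```text
(no output)
```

View pics/sl2.png

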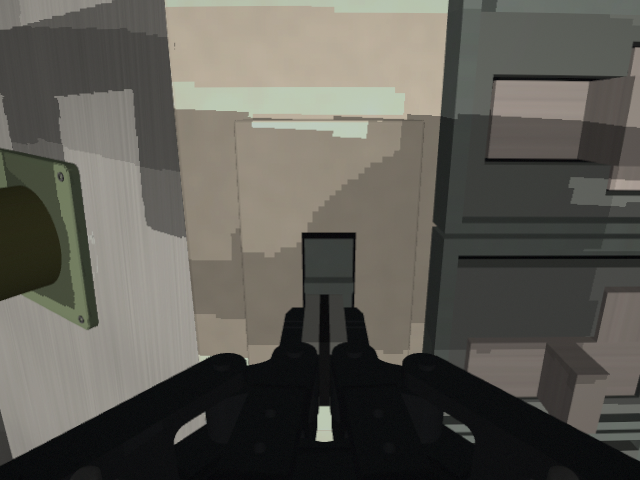

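In the window at (328,260) the slide now fills the left (upper) end. I'll retreat and check the whole tray.

Run:
```python
from h import *
O=np.array([.5382,.075,.0648])
p=(telemetry.state()["ee_pos"]-O)@Rt
ctrl.line_to(O+Rt@[p[0],p[1]-.006,p[2]],max_speed=.06)
ctrl.line_to(O+Rt@[p[0],p[1]-.01,.1],max_speed=.2)
ctrl.move_to(np.array([.540,.075,.057])+Rt[:,2]*.13,OT); ctrl.sleep(.3)
s,T=pose(); W=model("wrist",s); print(s["time_s"],s["ft_force"].round(1))
im=cams.grab_frame("wrist"); cv2.imwrite("pics/fin.png",im)
sl=O+Rt@[0,0,0]
print("ridge pred at start/end",proj(W,[O+Rt@[-.0947,y,.007] for y in(.0254,.0374)]).round(1).tolist())
```

```text
33.05 [ 0.7  0.1 -0.6]
ridge pred at start/end [[159.4, 199.2], [157.2, 179.1]]
```

View pics/fin.png

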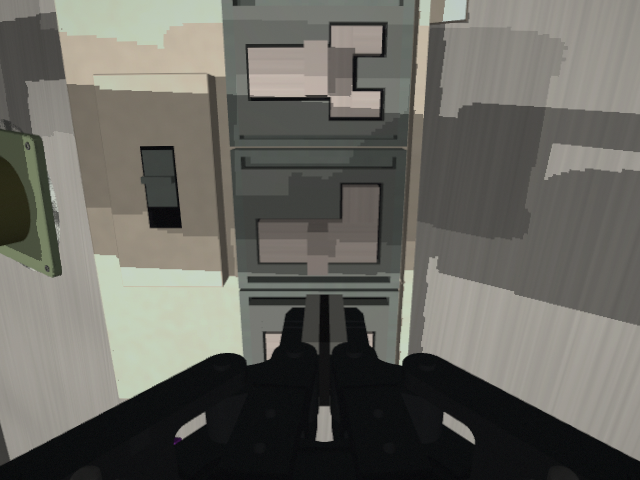

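The slide ridge is at (158,180), matching the left-end prediction of (157,179), and the dark gap is now at its lower (right) end. Both parts lie flush, at (315,70) and (318,225). The robot touches nothing, so I'll hand in.

```bash
python3 -c "
from rig import finish_job
print(finish_job())"
```

```text
the job is handed in; nothing more can be done
None
```

I put the silver spanner and the L-bracket into their own cut-outs on the tray and let go of them. Then I pushed the slide over its click to its left end, and handed the job in at about 33 s of the 56 s allowed.

- **Parts:** in the last wrist picture both plates lie flush, with only a gap around each and the rib standing out. First contact with each cut-out floor came about 1.5–2 mm higher than the camera fit predicted. I put that down to calibration error, because the pictures taken after letting go show both plates flush.
- **Slide:** its ridge is at pixel (158,180), against (157,179) predicted for the full 12 mm of travel.
- **Robot:** the arm was clear of everything, with the force reading close to zero. The largest reading I printed was about 8 N, while seating the spanner.
- **Bar and jar:** I never reached for either, but I took no last picture to confirm they stayed put.

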